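Bar the tumbler in the lidding stand and snap its lid on

ROBOT

A 6-joint arm with a two-finger parallel gripper is mounted at the origin on the work surface. World frame = base frame: x ahead of the robot, y to its left, z up, the work surface at z = 0. Lengths are in mm, angles in rad, forces in N, time in s.
With the tool pointing down it reaches from about 400 to 925 mm from the base axis. Payload 12.5 kg.
Tool frame: the origin (TCP) lies on the centre line of the jaws, within the pads' length; the fingertips stand 14 mm ahead of it and the grasp point (between the pads) lies 5 mm behind it; z points along the fingers, y is the direction in which the jaws open and shut (so a half turn about z gives the same grasp; the last joint's range is limited). The gripper opens to 95 mm and grips with 3 to 60 N. Pads are 20 mm wide; open, the fingers measure 119 mm over their backs; the gripper's body (75 mm by 180 mm) begins 59 mm behind the grasp point.
Start: joints at [-1.332, 0.491, 1.559, -0, 1.092, -0.106], TCP at [211.278, -588.223, 228.661] pointing down, gripper open.
Joint ranges: [-3.1, 3.1], [-0.84, 2.19], [0.05, 2.79], [-1.13, 4.28], [0.06, 2.93], [-2.69, 2.69]. Speed limits (rad/s): [2.22, 2.22, 2.79, 3.14, 3.14, 3.14].

INTERFACE

Orientations are given as [roll, pitch, yaw] about the fixed x, y, z axes, in that order (R = Rz(yaw) Ry(pitch) Rx(roll)).
In Python, from cell import * gives the robot as it stands.
- The arm moves only by the tool play_rows, never from a script. Its argument "moves" is a list of rows, each a list of 7 numbers: the shift along the tool's x, y, z in m, then the turn, a rotation vector about the tool's x, y, z in rad, then the opening in per cent of the stroke, from 0 (shut) to 100 (fully open). In form: [[tx, ty, tz, ax, ay, az, claw], ...]. A call has 1 to 8 rows; each row shifts and turns the pose as measured when the row begins, along the tool's axes as they then stand; what a row does not reach is not made up. A row lasts 1/10 s, in which the tool goes at most 50 mm and 8.59 degrees, less where a joint would pass 70% of its speed; a pose out of reach is approached as far as the arm can. A call is refused whole if a number of a shift passes 0.05 or a number of a turn 0.15, either way. A call with a gripper value outside its range is refused whole. The fingers move at their own pace and stop on an object; the grip force is fixed at half the most. Time passes only in rows, so rows that do not move let the fingers close. It gives the time, the measured TCP pose, the force and the opening at its end, in the units of the state.
- state(): the state, without advancing time (a new reading comes with each control period).
- read_camera(name): name is "side" or "top"; returns a dict with "img" (480x640x3 uint8, red, green, blue), "fx", "fy", "cx", "cy" (pixels), "R" (3x3) and "t" (3): a world point X has camera coordinates R X + t. Camera axes: x right, y down, z forward; pixel columns grow to the right and rows downward; lengths in mm; the calibration is good to about 2 mm. A picture is of the moment at which its call begins. There is no depth.
- job_done(): hands the job in, once; it reports no verdict.
The state is a dict: "t": time; "joints": joint angles; "qvel": joint speeds; "tau": joint torques, N m; "eef_pos": TCP position; "tcp_rot": TCP orientation; "ft_force": force on the tool from outside, world axes, zero at the start; "moment": the same for the moment, N m; "opening": opening from 0.0 (shut) to 1.0 (fully open).
Only numpy, scipy, OpenCV 4.12 (cv2) and the standard library are available. Lean on these libraries where they do the work, as an engineer would, in place of code of your own. Each camera call takes 0.05 s, during which the arm holds its last target.

TASK

Slide the red-knobbed bolt fully home into the keeper of the stand so that the steel tumbler is barred in. Then take the loose black lid by its yellow fin, set it squarely on that tumbler, press it down until it snaps and sits fully home, and keep pressing: finish while your gripper is still pushing the lid down firmly (10 N or so is plenty; do not force it with more than 60 N), without letting go. Leave the other lidded tumbler, the white carton and the jar where they stand.

Things in the scene. Friction and masses are not known exactly. Their poses are not given: they have to be found in the camera images.
- stand: Fixed blue-painted lidding stand: origin on the counter below the cradle's centre, z up. Base plate 135 (x) x 235 (y) x 8 mm. Cradle walls 104 mm high, 78 mm apart inside, at -y, +y and +x; the open -x side is barred by the bolt. Bolt channel along y at x = -46 mm, from y = -165 to -43 mm, top at z = 104 mm; brass keeper at x = -46, y = 43 to 57 mm, top at z = 114 mm.
- bolt (a joint): Steel barrel bolt, 12 mm thick, slides along the stand's +y direction, in m: 0 fully drawn back, 0.095 fully home in the keeper (end stop). It starts between 0 and 0.03, has about 2 N of sliding friction and stays where it is left.
- bolt_knob (a point): Centre of the bolt's upright red knob: a vertical cylinder 16 mm across, 30 mm tall (15 mm above and below this point), on an 8 mm stem rising from the bolt, whose axis is 52 mm below. 152 mm above the counter, at the stand's x = -46 mm, y = -155 mm + bolt value. Nothing else on stand or tumbler is higher than 130 mm.
- keeper (a point): Centre of the hole of the brass keeper, 100 mm above the counter.
- tumbler_rim (a point): Centre of the open mouth, in the rim's plane, of the steel tumbler standing loosely in the cradle; 128 mm above the counter, z up. Tumbler 120 mm tall, 72 mm across at the rim, 65 mm inside, about 0.28 kg. Four sprung catches stick into the mouth 4.5 mm below the rim, 55 mm free between opposite ones; they ride over the bead of the lid's plug and snap in above it.
- lid_center (a point): Centre of the flat top face of the loose lid's black disc, half-way up the lid (48 mm), so 24 mm above the counter at the start; z up, x along the fin. On it stands the yellow fin, centred: 46 mm long (x), 14 mm wide (y), 24 mm tall. Disc 78 mm across, 7 mm thick, with a thin skirt 7 mm lower. About 0.05 kg. Fully home, this point is 7 mm above the rim plane, against a stiff stop.
- lid_foot (a point): Centre of the foot of the lid's plug, 24 mm below lid_center; the lid stands on it. Foot 44 mm across, widening to a 60 mm bead 8 mm up, then a 53 mm neck. In the tumbler the lid first rests on the catches with lid_center 16 mm above the rim; pushing then takes a force rising to about 8 to 16 N, which drops suddenly with lid_center about 11 mm above the rim.
- jar_mid (a point): Bystander: amber glass jar with wooden cap, 64 mm across, 85 mm tall; this point is half-way up. Leave it alone.
- carton_mid (a point): Bystander: white carton, 85 x 85 x 80 mm; this point is half-way up. Leave it alone.
- full_mid (a point): Bystander: another steel tumbler, already lidded, about 75 mm across, 150 mm tall with its yellow fin; this point is 75 mm up. Leave it alone.
Things that resemble listed ones, but are neither listed nor needed, are in the scene too. There is more than one size of the part that bears lid_center; the job needs the larger.

How it is judged:
By the outcome, as a careful person would: the job done as asked, in the order asked, and still so for the second after the job is handed in, while the arm keeps its last pose, push and grip.
It also fails if it takes over 61 s, if anything falls off the work surface, if the arm or the gripper's body presses on something with over 40 N, if the wrist force passes 120 N, or if a joint passes its speed limit or range.

## Working session

There is one attempt and no reset: what is moved stays moved. The work goes in short steps, Python scripts to look and compute and a tool call to move; the robot and the scene stay as the last step left them, time stands still between calls to the robot, and variables do not carry over. Pictures are saved under pics/ and viewed, and the job is handed in when it is done.

Besides the shell and the picture viewer there is one more tool, called after "Request:" as name([rows], argument=value, ...), one row to a line, values as JSON. play_rows: Moves the arm, as the interface text tells. Its arguments: {"type":"object","properties":{"moves":{"type":"array"}},"required":["moves"]}

```bash
mkdir -p pics; ls; python3 - <<'E'
from cell import *
import cv2
print(state())
for n in("side","top"):
    c=read_camera(n);cv2.imwrite(f"pics/{n}0.png",c["img"][:,:,::-1]);print(n,c["fx"],c["fy"],c["cx"],c["cy"],c["R"],c["t"])
E
```

```text
pics
{'t': 0.0, 'joints': array([-1.33157488e+00,  4.91541609e-01,  1.55946131e+00, -4.37835333e-05,
        1.09169866e+00, -1.05601720e-01]), 'qvel': array([-0.00058821,  0.0023859 , -0.00204794, -0.00113696,  0.00088824,
       -0.00058378]), 'tau': array([-3.15790828e-06, -6.12661815e+01, -2.58182484e+01,  6.91680377e-02,
        4.82427387e-02, -1.11504060e-04]), 'eef_pos': array([ 211.22368583, -587.97553379,  228.06880925]), 'tcp_rot': array([-3.14048581e+00, -7.82713594e-05,  3.44843324e-01]), 'ft_force': array([-0.68690064,  0.39980201, -0.55577622]), 'moment': array([-0.04458613,  0.01734041,  0.01306798]), 'opening': 1.0010310886324838}
side 547.3273472259212 547.3273472259212 316.37993319863455 232.01816835236872 [[ 0.9967341  -0.07723959 -0.02356211]
 [-0.06072971 -0.52464791 -0.84915044]
 [ 0.05322622  0.84780813 -0.5276252 ]] [-565.26946164  183.37012064 1119.64387008]
top 618.2820597935876 618.2820597935876 322.73711438194726 236.1857807284486 [[ 0.02493751 -0.99968843 -0.00107619]
 [-0.99167866 -0.02460167 -0.12636528]
 [ 0.12629943  0.00421847 -0.99198319]] [  75.59817247  606.34665768 1148.54306304]
```

View pics/side0.png

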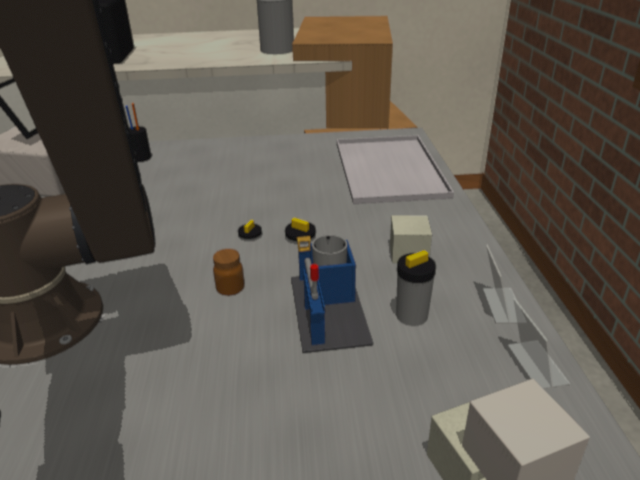

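View pics/top0.png

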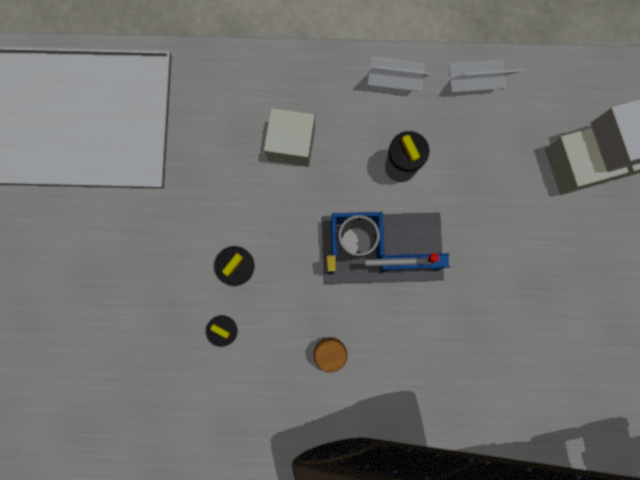

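The top view shows the stand (tumbler mouth at about 359,236, keeper 331,264, knob 434,258), the large lid at (234,266), a small decoy lid at (221,331), the jar at (331,355), the carton at (290,133) and the lidded tumbler at (409,151). The side view shows the same layout, with the knob at (314,272) and the large lid at (300,230).

```bash
cat > h.py <<'E'
from cell import *
import cv2, numpy as np
from math import *
def ray(c,u,v):
    d=np.array([(u-c["cx"])/c["fx"],(v-c["cy"])/c["fy"],1.]); R=np.array(c["R"]);t=np.array(c["t"])
    return -R.T@t, R.T@d
def onz(c,u,v,z):
    o,d=ray(c,u,v); return o+d*(z-o[2])/d[2]
def tri(c1,p1,c2,p2):
    o1,d1=ray(c1,*p1);o2,d2=ray(c2,*p2)
    s=np.linalg.lstsq(np.c_[d1,-d2],o2-o1,rcond=None)[0]
    a=o1+d1*s[0];b=o2+d2*s[1];return (a+b)/2,np.linalg.norm(a-b)
def proj(c,X):
    p=np.array(c["R"])@X+c["t"];return p[0]/p[2]*c["fx"]+c["cx"],p[1]/p[2]*c["fy"]+c["cy"]
def blobs(c,lo,hi,amin=8):
    h=cv2.cvtColor(np.ascontiguousarray(c["img"]),cv2.COLOR_RGB2HSV)
    m=cv2.inRange(h,lo,hi);n,l,s,ce=cv2.connectedComponentsWithStats(m)
    out=[]
    for i in range(1,n):
        if s[i,4]>=amin:
            ys,xs=np.where(l==i); out.append((s[i,4],ce[i].round(1),cv2.minAreaRect(np.c_[xs,ys].astype(np.float32))))
    return out
Y=((22,150,100),(35,255,255)); RD=((0,180,80),(4,255,255))
E
python3 - <<'E'
from h import *
for n in("side","top"):
    c=read_camera(n); print(n)
    for k,col in (("Y",Y),("R",RD),("blue",((100,150,60),(125,255,255))),("brass",((15,90,90),(24,255,255)))):
        for b in blobs(c,*col): 
            if n=="top" or b[1][0]<460: print(k,b)
    im=c["img"][:,:,::-1]
    r=im[200:300,310:460] if n=="top" else im[210:360,220:460]
    cv2.imwrite(f"pics/{n}z.png",cv2.resize(r,None,fx=5 if n=="top" else 3,fy=5 if n=="top" else 3,interpolation=cv2.INTER_CUBIC))
E
```

```text
side
Y (np.int32(151), array([299.7, 223.9]), ((299.5500183105469, 223.84999084472656), (17.392526626586914, 8.854377746582031), 18.434947967529297))
Y (np.int32(60), array([248.2, 225.2]), ((247.8258514404297, 225.0786590576172), (5.511989593505859, 13.03797435760498), 32.00538635253906))
Y (np.int32(234), array([416.8, 257.9]), ((417.1206970214844, 257.5517272949219), (11.141719818115234, 22.46913719177246), 68.1985855102539))
R (np.int32(95), array([313.7, 271.9]), ((314.0, 272.0), (16.0, 6.0), 90.0))
blue (np.int32(2100), array([328.2, 290.9]), ((329.96453857421875, 295.3092041015625), (91.54132080078125, 55.29764175415039), 83.04703521728516))
brass (np.int32(8590), array([353.5,  70.8]), ((353.24517822265625, 72.42218017578125), (116.64739990234375, 118.58112335205078), 86.42366790771484))
brass (np.int32(113), array([299.8, 225.4]), ((299.1678161621094, 224.88258361816406), (18.131601333618164, 8.74719524383545), 10.007980346679688))
brass (np.int32(43), array([248.7, 227.2]), ((249.61923217773438, 226.296142578125), (5.788582801818848, 13.068163871765137), 52.12501525878906))
[... 872 characters left out ...]
, ((219.50473022460938, 330.8915100097656), (18.842945098876953, 6.119100570678711), 29.05460548400879))
R (np.int32(45), array([433.5, 257.3]), ((433.4000244140625, 257.300048828125), (6.260990142822266, 7.602630138397217), 63.43495178222656))
blue (np.int32(602), array([367.5, 235.3]), ((379.5, 235.0), (44.0, 97.0), 90.0))
blue (np.int32(330), array([422.9, 264.4]), ((415.1486511230469, 264.89190673828125), (13.31631851196289, 66.41719055175781), 80.53767395019531))
brass (np.int32(42), array([328.9, 259.9]), ((330.0, 261.0), (6.0, 12.0), 0.0))
brass (np.int32(737), array([330.4, 355.7]), ((330.6000061035156, 355.7000427246094), (29.516094207763672, 30.857738494873047), 63.43495178222656))
```

View pics/topz.png

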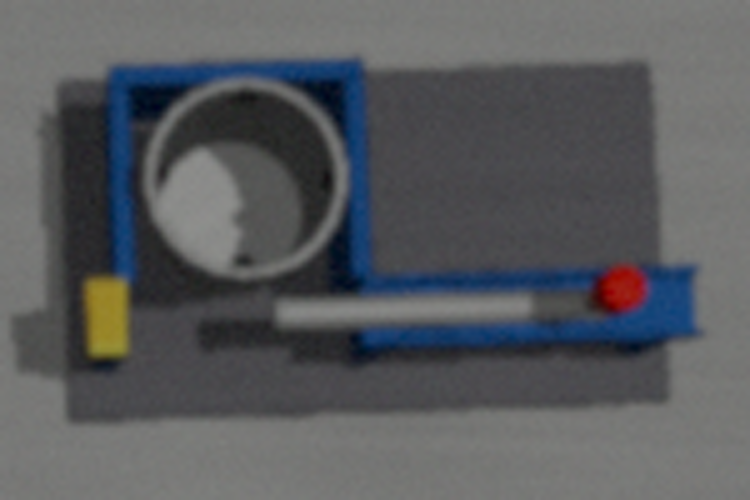

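View pics/sidez.png

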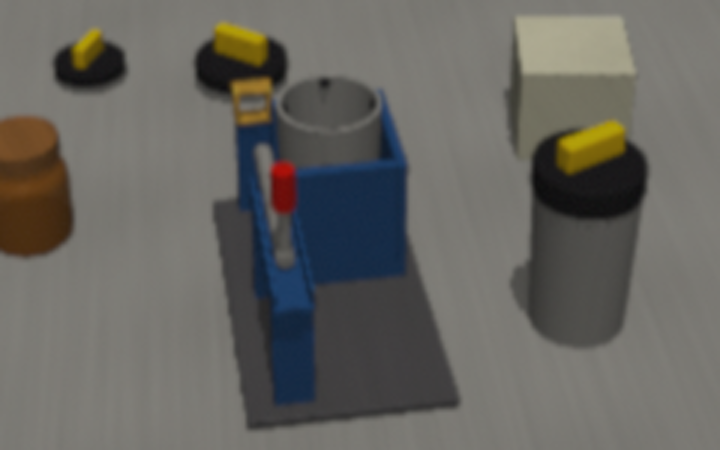

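```bash
python3 - <<'E'
from h import *
t=read_camera("top");s=read_camera("side")
print("knob top z167",onz(t,434,257.3,167)); k,e=tri(t,(434,257.3),s,(314,265.5)); print("tri",k,e)
print("knob mid side z152",onz(s,314,272.2,152))
print("rim top z128",onz(t,359.2,235.6,128))
print("rim side", onz(s,220+330/3,210+106/3,128))
print("keeper",onz(t,331,263.5,114))
for p in((332,213.2),(382.4,212)): print("cradle corner",onz(t,*p,104))
for p in((439.6,212.4),(323.8,283.6),(442.8,280)): print("base",onz(t,*p,8))
im=t["img"][:,:,::-1]; cv2.imwrite("pics/lidt.png",cv2.resize(im[240:350,190:260],None,fx=5,fy=5,interpolation=cv2.INTER_CUBIC))
im=s["img"][:,:,::-1]; cv2.imwrite("pics/lids.png",cv2.resize(im[205:255,230:330],None,fx=7,fy=7,interpolation=cv2.INTER_CUBIC))
# dark disc
h=cv2.cvtColor(np.ascontiguousarray(t["img"]),cv2.COLOR_RGB2HSV)
# fin top z48
print("fin top",onz(t,231.8,264.2,48),onz(t,219.5,330.8,48))
m=(h[...,2]<45).astype(np.uint8); m|=cv2.inRange(h,*Y)//255
n,l,st,ce=cv2.connectedComponentsWithStats(m)
for i in range(1,n):
    if 300<st[i,4]<3000: print(st[i],ce[i],onz(t,*ce[i],22))
# fin direction
b=[x for x in blobs(t,(20,100,60),(38,255,255)) if np.hypot(*(x[1]-[232,264]))<8]
print(b)
for x in b:
    bp=cv2.boxPoints(x[2]); W=np.array([onz(t,*q,48)[:2] for q in bp]); print(W)
    for i in range(4): d=W[(i+1)%4]-W[i]; print(np.hypot(*d),degrees(atan2(d[1],d[0])))
E
```

```text
knob top z167 [ 556.38762485 -100.18188938  167.        ]
tri [ 557.71487426 -100.12402419  167.36228158] 2.712378647866428
knob mid side z152 [558.74173042 -99.04208178 152.        ]
rim top z128 [595.53622958  25.63084838 128.        ]
rim side [599.36569617  21.83895906 128.        ]
keeper [545.85066385  74.34715261 114.        ]
cradle corner [638.55785144  74.5590769  104.        ]
cradle corner [643.04547686 -17.1899608  104.        ]
base [ 661.33488871 -139.22697475    8.        ]
base [515.01018211  86.38629173   8.        ]
base [ 527.80115845 -145.61133208    8.        ]
fin top [545.33356984 261.44445938  48.        ] [420.14090074 278.99394976  48.        ]
[ 386  132   43   49 1426] [405.69004208 155.71809257] [770.96379834 -69.41440009  22.        ]
[ 215  247   39   38 1071] [233.90662932 265.60784314] [544.7311555  261.16223402  22.        ]
[207 316  30  30 638] [221.36206897 330.55329154] [419.93365969 279.76309102  22.        ]
[(np.int32(241), array([232. , 264.2]), ((232.0655517578125, 264.2213134765625), (9.602766036987305, 25.607376098632812), 39.80556869506836))]
[[531.9386023  282.85690194]
 [570.06884923 253.44894419]
 [558.70919681 238.96297354]
 [520.67265526 268.39142858]]
48.15333539679638 -37.641210363462186
18.408830726703844 -128.10294043368853
48.09170884105179 142.2712727093767
18.334979740623332 52.087958618312406
```

View pics/lidt.png

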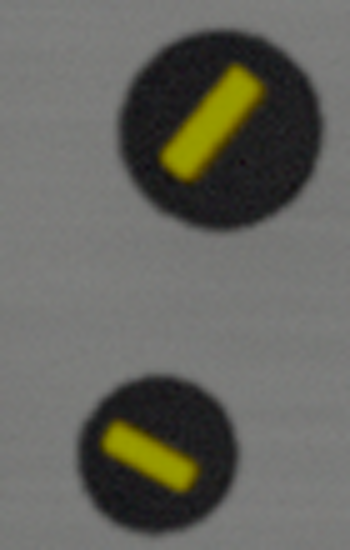

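View pics/lids.png

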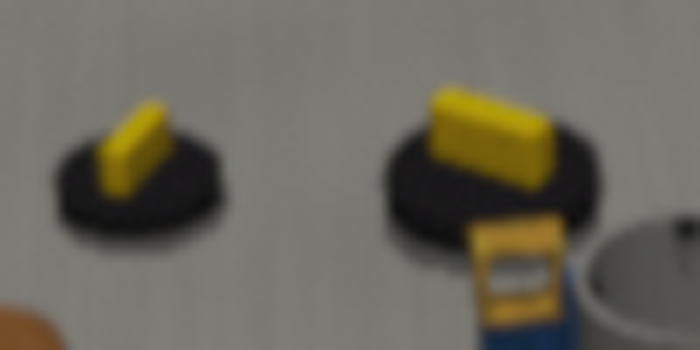

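Measured: stand yaw about 0.056 rad, origin about (595,27), knob about (557,-100), so the bolt is near 0.03. The lid is about (545,261) with its fin along 142°. The heights and sizes agree with the listed ones. I'll turn the tool and shut the fingers first, then travel.

Request:
play_rows([
  [0, 0, 0, 0, 0, -0.15, 0],
  [0, 0, 0, 0, 0, -0.15, 0],
  [0, 0, 0, 0, 0, -0.15, 0],
  [0, 0, 0, 0, 0, -0.15, 0],
  [0, 0, 0, 0, 0, -0.15, 0],
  [0, 0, 0, 0, 0, -0.15, 0],
  [0, 0, 0, 0, 0, -0.15, 0],
  [0, 0, 0, 0, 0, -0.15, 0],
])

```text
t: 1.1
eef_pos: [211.2, -587.8, 227.8]
tcp_rot: [-3.141, -0.002, 1.551]
ft_force: [-0.5, 0.2, -0.7]
opening: 0.379
```

```bash
cat >> h.py <<'E'
def rel(x,y,z,yaw=None):
    from scipy.spatial.transform import Rotation as Ro
    s=state();R=Ro.from_euler("xyz",s["tcp_rot"]);p=s["eef_pos"]
    print("t",round(s["t"],2),"pos",p.round(1),"rot",s["tcp_rot"].round(3),"F",s["ft_force"].round(1),"open",round(s["opening"],3),"j",s["joints"].round(2))
    print("tool shift mm",R.inv().apply(np.array([x,y,z])-p).round(1), "daz",None if yaw is None else round(-(yaw-s["tcp_rot"][2]),3), "tilt fix rotvec (tool)",(R.inv()*Ro.from_euler("xyz",[pi,0,s["tcp_rot"][2] if yaw is None else yaw])).as_rotvec().round(3))
E
python3 -c "
from h import *
rel(559,-145,228,1.627)"
```

```text
t 1.1 pos [ 211.2 -587.8  227.8] rot [-3.141e+00 -2.000e-03  1.551e+00] F [-0.5  0.2 -0.7] open 0.379 j [-1.33  0.49  1.56  0.    1.09 -1.31]
tool shift mm [4.496e+02 3.389e+02 4.000e-01] daz -0.076 tilt fix rotvec (tool) [-0.    -0.002 -0.076]
```

Request:
play_rows([
  [0.04, 0.03, 0, 0, 0, -0.076, 0],
  [0.04, 0.03, 0, 0, 0, 0, 0],
  [0.04, 0.03, 0, 0, 0, 0, 0],
  [0.04, 0.03, 0, 0, 0, 0, 0],
  [0.04, 0.03, 0, 0, 0, 0, 0],
  [0.04, 0.03, 0, 0, 0, 0, 0],
  [0.04, 0.03, 0, 0, 0, 0, 0],
  [0.04, 0.03, 0, 0, 0, 0, 0],
])

```text
t: 1.9
eef_pos: [432.8, -256.5, 227.1]
tcp_rot: [3.141, 0.0, 1.627]
ft_force: [0.3, -0.9, -0.1]
opening: 0.005
```

```bash
python3 -c "
from h import *
rel(559,-145,200,1.627)"
```

```text
t 1.9 pos [ 432.8 -256.5  227.1] rot [3.141 0.    1.627] F [ 0.3 -0.9 -0.1] open 0.005 j [-0.67  0.32  1.85  0.    0.97 -0.72]
tool shift mm [104.2 132.2  27.2] daz -0.0 tilt fix rotvec (tool) [ 0.001  0.    -0.   ]
```

Request:
play_rows([
  [0.026, 0.033, 0, 0, 0, 0, 0],
  [0.026, 0.033, 0, 0, 0, 0, 0],
  [0.026, 0.033, 0, 0, 0, 0, 0],
  [0.026, 0.033, 0, 0, 0, 0, 0],
  [0, 0, 0.03, 0, 0, 0, 0],
  [0, 0, 0.03, 0, 0, 0, 0],
  [0, 0, 0.01, 0, 0, 0, 0],
])

```text
t: 2.6
eef_pos: [567.4, -133.2, 157.7]
tcp_rot: [3.135, 0.002, 1.635]
ft_force: [0.3, 0.6, -0.5]
opening: 0.007
```

```bash
python3 - <<'E'
from h import *
rel(557.5,-100,153,1.627)
c=read_camera("side");cv2.imwrite("pics/s1.png",cv2.resize(c["img"][200:360,220:420,::-1],None,fx=4,fy=4.0*.9,interpolation=cv2.INTER_CUBIC))
E
```

```text
t 2.6 pos [ 567.4 -133.2  157.7] rot [3.135e+00 2.000e-03 1.635e+00] F [ 0.3  0.6 -0.5] open 0.007 j [-0.34  0.51  1.75  0.    0.88 -0.41]
tool shift mm [33.8 -7.8  4.6] daz 0.008 tilt fix rotvec (tool) [0.007 0.002 0.008]
```

View pics/s1.png

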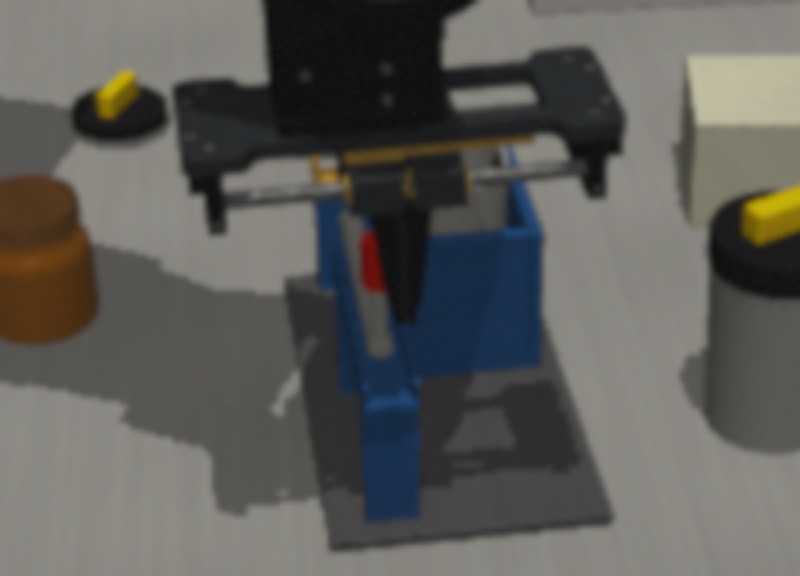

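The fingers stand behind the knob but about 8 mm too far in +x, with the knob at (372,262) and the fingertips at (405,300) in the crop. I'll correct sideways and then advance.

Request:
play_rows([
  [0, -0.008, 0.004, 0.007, 0.002, 0.008, 0],
  [0, 0, 0, 0, 0, 0, 0],
  [0.01, 0, 0, 0, 0, 0, 0],
  [0.008, 0, 0, 0, 0, 0, 0],
  [0.008, 0, 0, 0, 0, 0, 0],
])

```text
t: 3.15
eef_pos: [557.5, -108.8, 156.5]
tcp_rot: [3.139, 0.002, 1.623]
ft_force: [0.1, -2.1, -2.2]
opening: 0.007
```

```bash
python3 - <<'E'
from h import *
rel(552.3,-35.5,153,1.627)
E
```

```text
t 3.15 pos [ 557.5 -108.8  156.5] rot [3.139e+00 2.000e-03 1.623e+00] F [ 0.1 -2.1 -2.2] open 0.007 j [-0.31  0.49  1.78 -0.    0.86 -0.36]
tool shift mm [73.5 -1.4  3.4] daz -0.004 tilt fix rotvec (tool) [ 0.002  0.002 -0.004]
```

Request:
play_rows([
  [0.012, 0, 0.002, 0, 0, 0, 0],
  [0.012, 0, 0, 0, 0, 0, 0],
  [0.012, 0, 0, 0, 0, 0, 0],
  [0.008, 0, 0, 0, 0, 0, 0],
])

```text
t: 3.55
eef_pos: [555.3, -60.7, 155.4]
tcp_rot: [3.137, 0.003, 1.623]
ft_force: [-0.2, -1.7, 0.2]
opening: -0.001
```

```bash
python3 - <<'E'
from h import *
rel(552.3,-35.5,153,1.627)
E
```

```text
t 3.55 pos [555.3 -60.7 155.4] rot [3.137e+00 3.000e-03 1.623e+00] F [-0.2 -1.7  0.2] open -0.001 j [-0.23  0.48  1.81 -0.    0.85 -0.28]
tool shift mm [25.3 -1.6  2.3] daz -0.004 tilt fix rotvec (tool) [ 0.004  0.003 -0.004]
```

Request:
play_rows([
  [0.003, 0, 0, 0, 0, 0, 0],
  [0.003, 0, 0, 0, 0, 0, 0],
  [0.002, 0, 0, 0, 0, 0, 0],
])

```text
t: 3.85
eef_pos: [555.2, -55.9, 155.6]
tcp_rot: [3.137, 0.013, 1.628]
ft_force: [-2.0, -22.9, -2.4]
opening: 0.005
```

Request:
play_rows([
  [0.002, 0, 0, 0, 0, 0, 0],
])

```text
t: 3.95
eef_pos: [555.1, -56.1, 155.6]
tcp_rot: [3.137, 0.016, 1.629]
ft_force: [-2.3, -15.8, -1.9]
opening: 0.006
```

Request:
play_rows([
  [0.002, 0, 0, 0, 0, 0, 0],
])

```text
t: 4.05
eef_pos: [555.2, -56.1, 155.6]
tcp_rot: [3.137, 0.019, 1.629]
ft_force: [-1.0, -16.1, -1.2]
opening: 0.008
```

Request:
play_rows([
  [0.002, 0, 0, 0, 0, 0, 0],
])

```text
t: 4.15
eef_pos: [555.2, -56.1, 155.6]
tcp_rot: [3.137, 0.022, 1.629]
ft_force: [-1.6, -17.4, -0.6]
opening: 0.001
```

It's at the end stop: 16 N, no further advance, close to the predicted position. I'll back off, rise and check.

Request:
play_rows([
  [-0.02, 0, 0, 0, -0.02, 0, 0],
  [-0.01, 0, -0.03, 0, 0, 0, 0],
  [0, 0, -0.05, 0, 0, 0, 30],
  [-0.05, -0.05, 0, 0, 0, -0.15, 60],
  [0, -0.05, 0, 0, 0, -0.15, 60],
  [0, -0.05, 0, 0, 0, -0.15, 60],
])

```text
t: 4.75
eef_pos: [432.2, -148.3, 240.9]
tcp_rot: [-3.126, 0.043, 2.074]
ft_force: [0.2, -1.4, 0.0]
opening: 0.282
```

```bash
python3 - <<'E'
from h import *
t=read_camera("top");s=read_camera("side")
for n,c in(("t",t),("s",s)):
    cv2.imwrite(f"pics/{n}2.png",c["img"][:,:,::-1])
    print(n,[b for b in blobs(c,*RD)])
rel(545,261,150,2.48)
E
```

```text
t [(np.int32(43), array([395. , 258.7]), ((395.0, 258.5), (7.0, 6.0), 90.0))]
s [(np.int32(85), array([309.5, 251.8]), ((309.5, 252.0), (14.0, 5.0), 90.0))]
t 4.85 pos [ 429.7 -148.9  241.1] rot [-3.124  0.042  2.072] F [-0.1 -0.7  0.5] open 0.37 j [-0.46  0.23  1.95 -0.05  0.94 -0.93]
tool shift mm [307.7 299.4  73. ] daz -0.408 tilt fix rotvec (tool) [-0.026  0.038 -0.408]
```

View pics/t2.png

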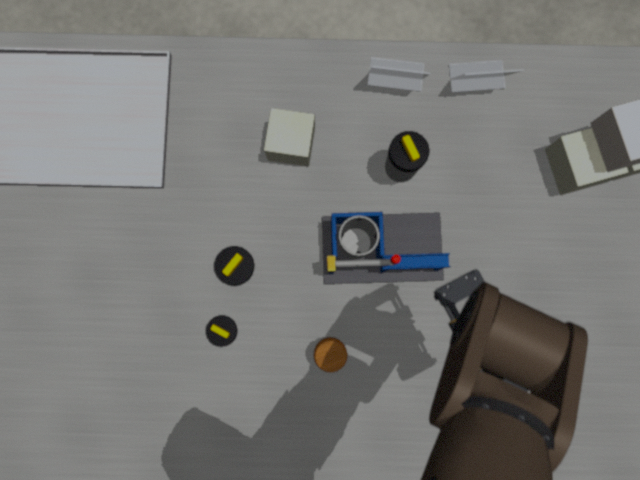

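View pics/s2.png

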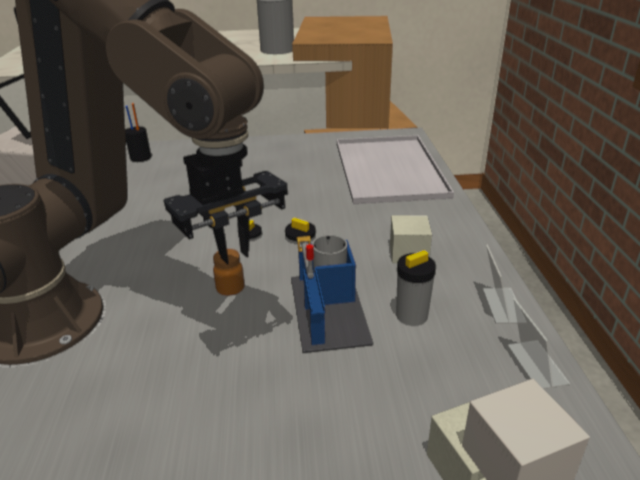

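The bolt bar now spans to the keeper: knob at (395,259) and keeper at (331,263) in the top view. The other objects haven't moved. I'll refine the fin direction and check the bolt numerically.

```bash
python3 - <<'E'
from h import *
t=read_camera("top");s=read_camera("side")
k=onz(t,395,258.7,167)[:2];print("knob",k,"to keeper",np.hypot(*(k-[545.85,74.35])),"(want 110)")
h=cv2.cvtColor(np.ascontiguousarray(t["img"]),cv2.COLOR_RGB2HSV)
m=cv2.inRange(h,(20,120,70),(38,255,255));n,l,st,ce=cv2.connectedComponentsWithStats(m);i=l[264,232]
ys,xs=np.where(l==i);W=np.array([onz(t,x,y,48)[:2] for x,y in zip(xs,ys)]);print(W.mean(0))
w,v=np.linalg.eigh(np.cov(W.T));d=v[:,1];print("yaw",atan2(d[1],d[0])%pi,np.sqrt(12*w))
rel(545,261,150,atan2(d[1],d[0])%pi)
E
```

```text
knob [552.34630587 -33.83090095] to keeper 108.37577829088312 (want 110)
[545.26638264 261.1023994 ]
yaw 2.4979062014932127 [17.71985481 46.98199074]
t 4.95 pos [ 433.5 -148.7  241.3] rot [-3.126  0.043  2.064] F [ 1.2 -0.1  0.2] open 0.451 j [-0.45  0.23  1.94 -0.05  0.94 -0.92]
tool shift mm [311.9 293.2  73.3] daz -0.434 tilt fix rotvec (tool) [-0.024  0.039 -0.435]
```

Request:
play_rows([
  [0.03, 0.028, 0, -0.024, 0.039, 0, 60],
  [0.034, 0.032, 0, 0, 0, 0, 60],
  [0.034, 0.032, 0, 0, 0, 0, 60],
  [0.034, 0.032, 0, 0, 0, 0, 60],
  [0.034, 0.032, 0, 0, 0, 0, 60],
  [0.034, 0.032, 0, 0, 0, 0, 60],
  [0.034, 0.032, 0, 0, 0, 0, 60],
  [0.02, 0.02, 0, 0, 0, -0.14, 60],
])

```text
t: 5.75
eef_pos: [538.7, 202.3, 239.4]
tcp_rot: [3.13, 0.007, 2.184]
ft_force: [0.1, -0.6, 0.1]
opening: 0.597
```

```bash
python3 -c "
from h import *
rel(545,261,100,2.493)"
```

```text
t 5.75 pos [538.7 202.3 239.4] rot [3.13  0.007 2.184] F [ 0.1 -0.6  0.1] open 0.597 j [ 0.25  0.4   1.68 -0.    1.05 -0.37]
tool shift mm [ 45.3  37.3 139.6] daz -0.309 tilt fix rotvec (tool) [ 0.01   0.008 -0.309]
```

Request:
play_rows([
  [0.02, 0.018, 0.04, 0.01, 0.008, -0.1, 60],
  [0.015, 0.01, 0.04, 0, 0, -0.1, 60],
  [0, 0, 0.04, 0, 0, -0.1, 60],
  [0, 0, 0, 0, 0, 0, 60],
])

```text
t: 6.15
eef_pos: [544.0, 257.9, 115.3]
tcp_rot: [3.137, 0.002, 2.501]
ft_force: [0.4, 0.1, 0.5]
opening: 0.598
```

```bash
python3 -c "
from h import *
rel(545,261,60,2.493)"
```

```text
t 6.15 pos [544.  257.9 115.3] rot [3.137e+00 2.000e-03 2.501e+00] F [0.4 0.1 0.5] open 0.598 j [ 0.33  0.59  1.73  0.    0.82 -0.6 ]
tool shift mm [ 1.1  2.9 55.3] daz 0.008 tilt fix rotvec (tool) [0.005 0.002 0.008]
```

Request:
play_rows([
  [0.001, 0.003, 0.04, 0.005, 0.002, 0.005, 50],
  [0, 0, 0.024, 0, 0, 0, 45],
  [0, 0, 0.008, 0, 0, 0, 40],
  [0, 0, 0, 0, 0, 0, 40],
])

```text
t: 6.55
eef_pos: [549.4, 264.2, 45.2]
tcp_rot: [3.138, 0.003, 2.482]
ft_force: [0.2, 1.1, 0.0]
opening: 0.406
```

```bash
python3 - <<'E'
from h import *
rel(545,261,39,2.493)
c=read_camera("side");cv2.imwrite("pics/s3.png",cv2.resize(c["img"][160:280,220:380,::-1],None,fx=5,fy=5,interpolation=cv2.INTER_CUBIC))
E
```

```text
t 6.55 pos [549.4 264.2  45.2] rot [3.138e+00 3.000e-03 2.482e+00] F [0.2 1.1 0. ] open 0.406 j [ 0.34  0.7   1.75 -0.    0.69 -0.57]
tool shift mm [ 1.5 -5.2  6.2] daz -0.011 tilt fix rotvec (tool) [ 0.004  0.003 -0.011]
```

View pics/s3.png

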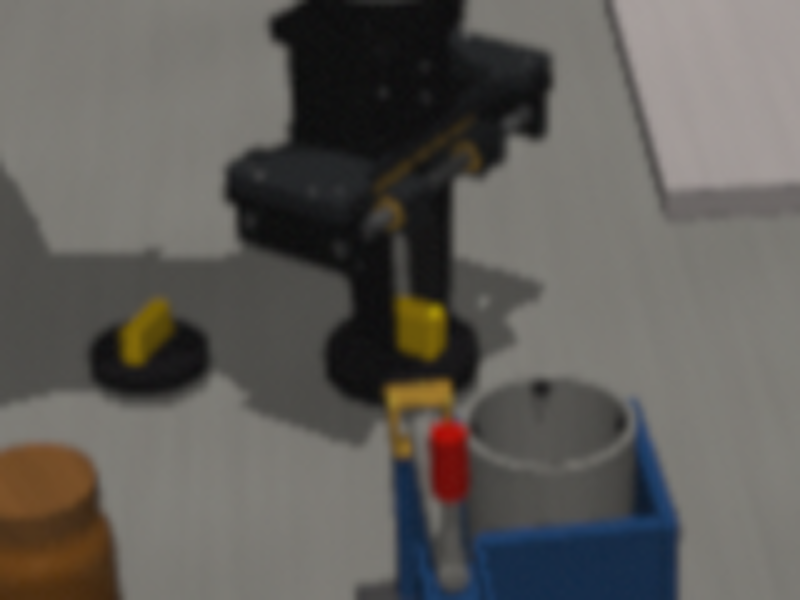

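The fingers straddle the fin at (420,330 in the crop), above the disc. They need a sideways correction of about 5 mm and 5 mm further down before closing.

Request:
play_rows([
  [0.001, -0.005, 0.003, 0.004, 0.003, -0.01, 40],
  [0, 0, 0.002, 0, 0, 0, 40],
  [0, 0, 0, 0, 0, 0, 40],
])

```text
t: 6.9
eef_pos: [547.4, 261.0, 44.7]
tcp_rot: [3.136, 0.003, 2.49]
ft_force: [-0.6, -0.4, -0.4]
opening: 0.402
```

```bash
python3 -c "
from h import *
rel(545,261,39,2.493)"
```

```text
t 6.9 pos [547.4 261.   44.7] rot [3.136e+00 3.000e-03 2.490e+00] F [-0.6 -0.4 -0.4] open 0.402 j [ 0.34  0.69  1.76  0.    0.68 -0.58]
tool shift mm [ 1.9 -1.5  5.7] daz -0.003 tilt fix rotvec (tool) [ 0.005  0.003 -0.003]
```

Request:
play_rows([
  [0.002, -0.002, 0.006, 0.005, 0.003, 0, 40],
  [0, 0, 0, 0, 0, 0, 40],
])

```text
t: 7.1
eef_pos: [544.8, 260.6, 39.4]
tcp_rot: [3.14, 0.001, 2.49]
ft_force: [0.9, 0.2, 0.7]
opening: 0.401
```

Request:
play_rows([
  [0.0, 0, 0.004, 0, 0, 0, 40],
])

```text
t: 7.2
eef_pos: [545.4, 260.8, 37.9]
tcp_rot: [3.139, 0.002, 2.49]
ft_force: [-16.7, -7.3, 76.6]
opening: 0.401
```

That was a stiff contact on the disc (77 N spike, under the 120 N wrist limit). I'll ease up at once.

Request:
play_rows([
  [0, 0, -0.002, 0, 0, 0, 40],
])

```text
t: 7.3
eef_pos: [545.5, 260.9, 40.8]
tcp_rot: [3.138, 0.002, 2.49]
ft_force: [0.4, -0.0, -0.1]
opening: 0.4
```

Request:
play_rows([
  [0, 0, 0, 0, 0, 0, 40],
])

```text
t: 7.4
eef_pos: [545.8, 261.0, 41.3]
tcp_rot: [3.137, 0.003, 2.49]
ft_force: [0.4, -0.5, 0.8]
opening: 0.402
```

Request:
play_rows([
  [0, 0, 0, 0, 0, 0, 0],
  [0, 0, 0, 0, 0, 0, 0],
  [0, 0, 0, 0, 0, 0, 0],
  [0, 0, 0, 0, 0, 0, 0],
  [0, 0, 0, 0, 0, 0, 0],
])

```text
t: 7.9
eef_pos: [545.5, 261.0, 40.2]
tcp_rot: [3.138, 0.002, 2.49]
ft_force: [-1.1, 0.5, 4.2]
opening: 0.143
```

Request:
play_rows([
  [0, 0, -0.02, 0, 0, 0, 0],
  [0, 0, -0.04, 0, 0, 0, 0],
  [0, 0, -0.04, 0, 0, 0, 0],
  [0, 0, -0.04, 0, 0, 0, 0],
  [0, 0, -0.04, 0, 0, 0, 0],
  [0, 0, -0.02, 0, 0, 0, 0],
])

```text
t: 8.5
eef_pos: [543.4, 260.1, 242.7]
tcp_rot: [-3.136, -0.003, 2.49]
ft_force: [0.9, 0.3, -1.2]
opening: 0.143
```

```bash
python3 - <<'E'
from h import *
c=read_camera("side");cv2.imwrite("pics/s4.png",c["img"][:,:,::-1])
rel(595.5,25,240,2.4)
E
```

```text
t 8.55 pos [544.  260.4 244.9] rot [-3.139e+00 -2.000e-03  2.490e+00] F [ 0.5 -0.6  1.8] open 0.144 j [ 0.34  0.45  1.59 -0.    1.11 -0.58]
tool shift mm [-183.7 -155.9    5. ] daz 0.09 tilt fix rotvec (tool) [-0.003 -0.001  0.09 ]
```

View pics/s4.png

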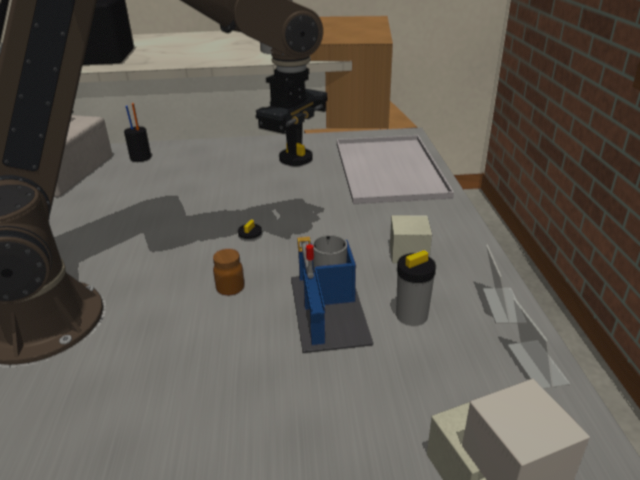

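The lid is held (opening 0.143 × 95 ≈ 13.6 mm, which matches the fin) and clear of everything. I'll refine the mouth centre in both views.

```bash
python3 - <<'E'
from h import *
# crops enlarged, and rim-projected candidate circles compared with edge points by radial gradients
for n in("top","side"):
    c=read_camera(n); g=cv2.GaussianBlur(cv2.cvtColor(np.ascontiguousarray(c["img"]),cv2.COLOR_RGB2GRAY),(3,3),0).astype(np.float32)
    C=np.array([597,24.,128.])
    for it in range(4):
        pts=[]
        for a in np.arange(0,2*pi,pi/36):
            r=np.arange(28,41,.25); P=[proj(c,C+np.array([q*cos(a),q*sin(a),0])) for q in r]
            P=np.array(P,np.float32); v=cv2.remap(g,P[:,0][None],P[:,1][None],cv2.INTER_LINEAR)[0]
            k=int(np.argmax(v)); 
            if v[k]-np.median(v)>12 and 0<k<len(r)-1: pts.append([C[0]+r[k]*cos(a),C[1]+r[k]*sin(a),r[k]])
        pts=np.array(pts); A=np.c_[2*pts[:,:2],np.ones(len(pts))];b=(pts[:,:2]**2).sum(1)
        w=np.ones(len(pts))
        for _ in range(10):
            x=np.linalg.lstsq(A*w[:,None],b*w,rcond=None)[0];R=sqrt(x[2]+x[0]**2+x[1]**2)
            e=np.abs(np.hypot(pts[:,0]-x[0],pts[:,1]-x[1])-R);w=1/np.maximum(e,.5)**.5
        C=np.array([x[0],x[1],128.])
    print(n,C.round(1),"R",round(R,1),len(pts),"res",np.median(e).round(2))
E
```

```text
top [596.8  26.4 128. ] R 33.8 58 res 0.27
side [598.7  30.8 128. ] R 35.1 9 res 0.15
```

Request:
play_rows([
  [-0.02, -0.017, 0, 0, 0, 0, 0],
  [-0.034, -0.029, 0, 0, 0, 0, 0],
  [-0.034, -0.029, 0, 0, 0, 0, 0],
  [-0.034, -0.029, 0, 0, 0, 0, 0],
  [-0.034, -0.029, 0, 0, 0, 0, 0],
  [-0.015, -0.012, 0, 0, 0, 0, 0],
  [0, 0, 0, 0, 0, 0, 0],
])

```text
t: 9.35
eef_pos: [588.7, 33.6, 227.1]
tcp_rot: [-3.123, -0.018, 2.493]
ft_force: [-0.0, -0.6, -0.1]
opening: 0.149
```

```bash
python3 -c "
from h import *
rel(596.6,26.2,195,2.49)"
```

```text
t 9.35 pos [588.7  33.6 227.1] rot [-3.123 -0.018  2.493] F [-0.  -0.6 -0.1] open 0.149 j [-0.05  0.45  1.63 -0.01  1.08 -0.97]
tool shift mm [-11.3  -0.5  31.9] daz 0.003 tilt fix rotvec (tool) [-0.018 -0.018  0.003]
```

Request:
play_rows([
  [-0.01, 0, 0.012, -0.018, -0.018, 0, 0],
  [0, 0, 0.012, 0, 0, 0, 0],
  [0, 0, 0, 0, 0, 0, 0],
])

```text
t: 9.65
eef_pos: [594.6, 28.6, 198.1]
tcp_rot: [-3.138, -0.005, 2.492]
ft_force: [0.1, 0.1, -1.2]
opening: 0.147
```

```bash
python3 -c "
from h import *
rel(596.6,26.2,195,2.49)"
```

```text
t 9.65 pos [594.6  28.6 198.1] rot [-3.138 -0.005  2.492] F [ 0.1  0.1 -1.2] open 0.147 j [-0.06  0.48  1.67  0.    1.   -0.98]
tool shift mm [-3.  -0.7  3.1] daz 0.002 tilt fix rotvec (tool) [-0.003 -0.005  0.002]
```

Request:
play_rows([
  [-0.003, -0.001, 0.01, -0.003, -0.005, 0, 0],
  [0, 0, 0, 0, 0, 0, 0],
])

```text
t: 9.85
eef_pos: [595.7, 27.5, 186.6]
tcp_rot: [-3.14, -0.002, 2.494]
ft_force: [1.1, -0.6, -0.9]
opening: 0.146
```

```bash
python3 - <<'E'
from h import *
rel(596.6,26.2,178,2.49)
for n,sl in(("side",np.s_[180:300,250:410]),("top",np.s_[180:300,280:440])):
    c=read_camera(n);cv2.imwrite(f"pics/{n}5.png",cv2.resize(c["img"][sl][:,:,::-1],None,fx=5,fy=5,interpolation=cv2.INTER_CUBIC))
E
```

```text
t 9.85 pos [595.7  27.5 186.6] rot [-3.140e+00 -2.000e-03  2.494e+00] F [ 1.1 -0.6 -0.9] open 0.146 j [-0.06  0.5   1.68 -0.    0.97 -0.99]
tool shift mm [-1.5 -0.5  8.6] daz 0.004 tilt fix rotvec (tool) [-0.001 -0.002  0.004]
```

View pics/side5.png

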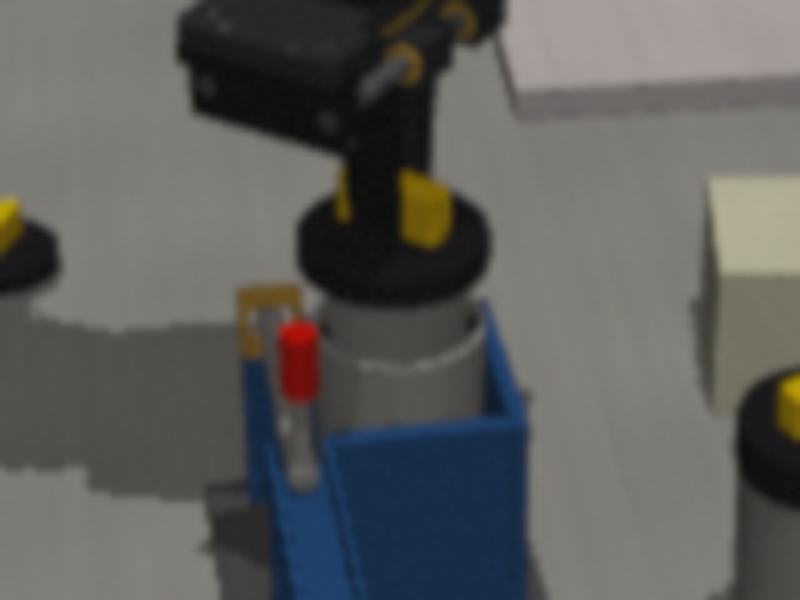

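View pics/top5.png

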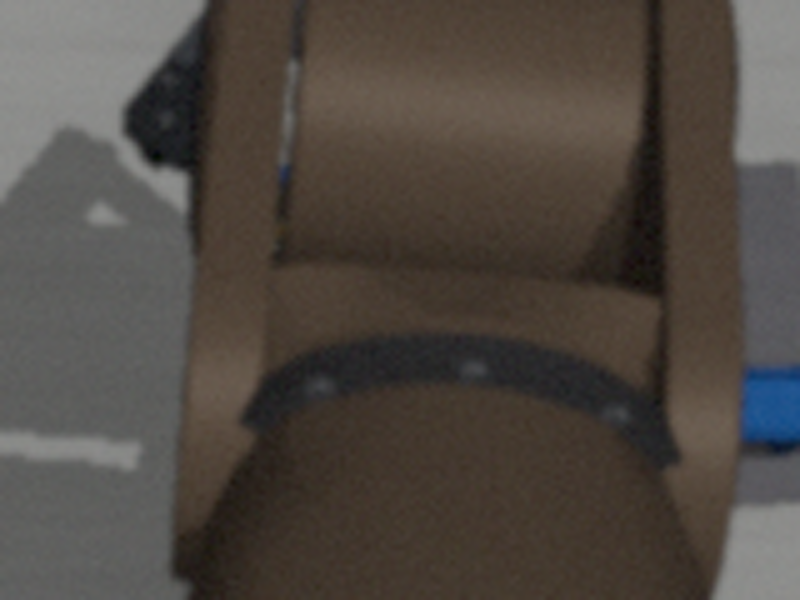

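The lid hangs level just above the mouth: disc at columns 298–490, rim at 315–487 in the crop. They agree to about 1–2 mm with the remaining correction. I'll descend gently.

Request:
play_rows([
  [-0.002, -0.001, 0.008, 0, 0, 0, 0],
  [0, 0, 0.006, 0, 0, 0, 0],
  [0, 0, 0, 0, 0, 0, 0],
])

```text
t: 10.25
eef_pos: [597.7, 25.8, 173.9]
tcp_rot: [3.141, 0.001, 2.494]
ft_force: [0.9, 0.0, -0.3]
opening: 0.145
```

```bash
python3 -c "
from h import *
rel(597,26.2,162,2.49)"
```

```text
t 10.25 pos [597.7  25.8 173.9] rot [3.141e+00 1.000e-03 2.494e+00] F [ 0.9  0.  -0.3] open 0.145 j [-0.07  0.51  1.69  0.    0.94 -0.99]
tool shift mm [ 0.8 -0.1 11.9] daz 0.004 tilt fix rotvec (tool) [0.001 0.001 0.004]
```

Request:
play_rows([
  [0.001, 0, 0.006, 0, 0, 0, 0],
  [0, 0, 0.003, 0, 0, 0, 0],
])

```text
t: 10.45
eef_pos: [596.9, 26.4, 164.6]
tcp_rot: [3.14, 0.002, 2.494]
ft_force: [0.1, 0.2, -1.1]
opening: 0.144
```

Request:
play_rows([
  [0, 0, 0.002, 0, 0, 0, 0],
])

```text
t: 10.55
eef_pos: [596.9, 26.4, 162.3]
tcp_rot: [3.141, 0.002, 2.494]
ft_force: [-0.2, -0.0, -1.1]
opening: 0.147
```

Request:
play_rows([
  [0, 0, 0.002, 0, 0, 0, 0],
])

```text
t: 10.65
eef_pos: [596.9, 26.4, 160.1]
tcp_rot: [3.141, 0.001, 2.494]
ft_force: [-0.7, -0.2, -1.0]
opening: 0.144
```

Request:
play_rows([
  [0, 0, 0.002, 0, 0, 0, 0],
])

```text
t: 10.75
eef_pos: [597.2, 26.3, 158.4]
tcp_rot: [3.14, 0.002, 2.494]
ft_force: [-1.6, -1.1, 9.6]
opening: 0.145
```

Request:
play_rows([
  [0, 0, 0.002, 0, 0, 0, 0],
])

```text
t: 10.85
eef_pos: [597.6, 26.2, 157.3]
tcp_rot: [3.139, 0.004, 2.494]
ft_force: [-3.3, 0.6, 15.1]
opening: 0.148
```

Request:
play_rows([
  [0, 0, 0.002, 0, 0, 0, 0],
])

```text
t: 10.95
eef_pos: [598.1, 26.2, 156.5]
tcp_rot: [3.138, 0.005, 2.494]
ft_force: [-2.4, 0.4, 9.3]
opening: 0.147
```

Request:
play_rows([
  [0, 0, 0.002, 0, 0, 0, 0],
])

```text
t: 11.05
eef_pos: [598.4, 26.1, 155.2]
tcp_rot: [3.138, 0.006, 2.494]
ft_force: [0.1, -0.5, 1.7]
opening: 0.142
```

Request:
play_rows([
  [0, 0, 0.002, 0, 0, 0, 0],
])

```text
t: 11.15
eef_pos: [598.3, 26.1, 153.2]
tcp_rot: [3.138, 0.007, 2.494]
ft_force: [-0.7, 0.6, -1.4]
opening: 0.146
```

Request:
play_rows([
  [0, 0, 0.002, 0, 0, 0, 0],
])

```text
t: 11.25
eef_pos: [598.3, 26.1, 151.1]
tcp_rot: [3.138, 0.007, 2.494]
ft_force: [-3.2, -0.9, 26.0]
opening: 0.146
```

It snapped (15 N down to 0) and met the stiff stop at TCP z 151.1, against 151.2 expected. Next I'll check that a steady push remains.

Request:
play_rows([
  [0, 0, 0.001, 0, 0, 0, 0],
])

```text
t: 11.35
eef_pos: [598.4, 26.1, 151.2]
tcp_rot: [3.138, 0.007, 2.495]
ft_force: [-5.1, -0.5, 22.7]
opening: 0.146
```

Request:
play_rows([
  [0, 0, 0.001, 0, 0, 0, 0],
])

```text
t: 11.45
eef_pos: [598.4, 26.1, 151.2]
tcp_rot: [3.137, 0.007, 2.495]
ft_force: [-5.0, 0.5, 13.1]
opening: 0.145
```

```bash
python3 - <<'E'
from h import *
for n,sl in(("side",np.s_[180:300,250:410]),("top",np.s_[:,:])):
    c=read_camera(n);f=5 if n=="side" else 1;cv2.imwrite(f"pics/{n}6.png",cv2.resize(c["img"][sl][:,:,::-1],None,fx=f,fy=f,interpolation=cv2.INTER_CUBIC))
    rel(597,26,151)
E
```

```text
t 11.5 pos [598.4  26.1 151.2] rot [3.137 0.007 2.495] F [-4.1 -0.1 13.7] open 0.146 j [-0.07  0.54  1.71 -0.    0.88 -0.99]
tool shift mm [ 1.1 -0.9  0.2] daz None tilt fix rotvec (tool) [0.004 0.007 0.   ]
t 11.55 pos [598.3  26.1 151.1] rot [3.137 0.007 2.495] F [-4.3 -0.4 13. ] open 0.146 j [-0.07  0.54  1.71 -0.    0.88 -0.99]
tool shift mm [ 1.  -0.9  0.1] daz None tilt fix rotvec (tool) [0.004 0.007 0.   ]
```

View pics/side6.png

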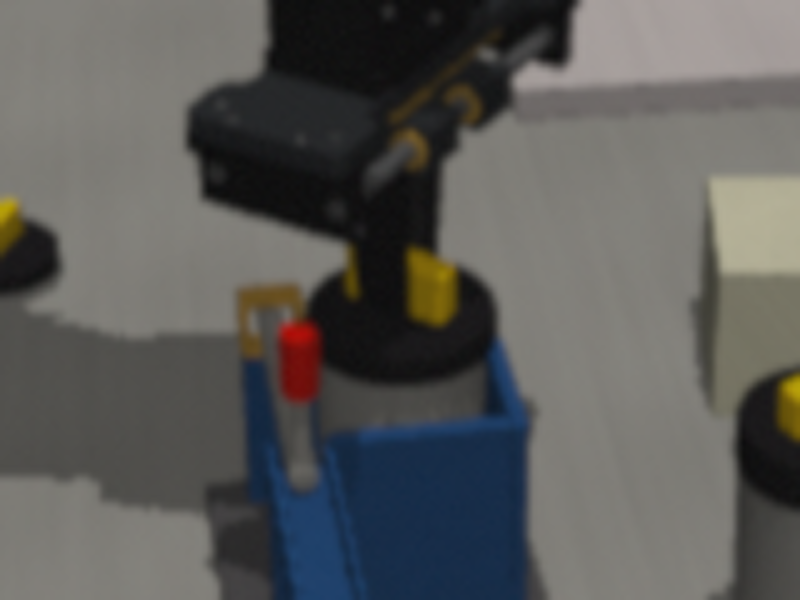

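View pics/top6.png

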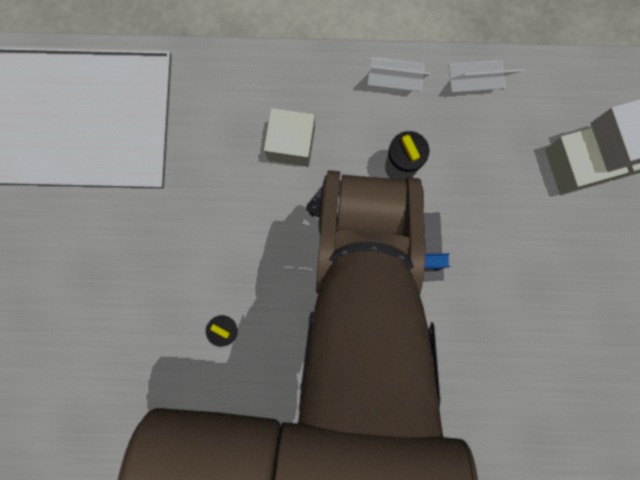

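The lid sits square on the tumbler and flush over the rim (disc at 308–495 in the crop). The knob and keeper are unchanged, and the push holds steady at about 13 N. Handing in.

```bash
python3 -c "
from h import *
print(job_done()); s=state(); print(s['t'],s['eef_pos'],s['ft_force'],s['opening'])"
```

```text
the job is handed in; nothing more can be done
None
the job is handed in; nothing more can be done
```

The bolt is home in the keeper, and the larger lid is snapped fully down on the tumbler. I handed the job in at about 11.6 s, with the gripper still holding the fin and pushing at about 13 N.

- **Bolt:** I pushed the knob with shut fingers until it met a firm end stop at about 16 N. In the top view the knob then stood 108 mm from the keeper, against 110 mm nominal, and the bar reached the keeper.
- **Lid:** The push rose to 15 N, dropped to zero at the snap, then met the stiff stop. The TCP height there was 151.1 mm, against 151.2 mm expected, and the side view shows the lid square on the rim.
- **Bystanders:** The carton and the other lidded tumbler look unmoved in the last pictures. The jar was hidden by the arm in the last top view. It was in place in the side view after the lid was lifted, and the arm never came near it.

**What went wrong:** while lowering onto the lid before gripping it, the fingertips hit the disc on the counter with a brief spike of about 77 N. That is under the 120 N wrist limit but above the 60 N given for pressing the lid. I eased off at once, and no reading was above 26 N while I pressed the lid home. The side camera's fit of the mouth centre was poor, with few edge points and about 4 mm off, so I used the top view.

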